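# Unscrew the tall parts pot from its nested stack

### The arm

A 7-joint arm with a two-finger parallel gripper is mounted at the origin on the work surface; the furniture and walls round the work are solid. World frame = base frame: x ahead of the robot, y to its left, z up, the work surface at z = 0. Lengths are in m, angles in degrees, forces in N, time in s.
With the tool pointing down it reaches from about 0.425 to 0.95 m from the base axis. Payload 4.7 kg.
Tool frame: the origin (TCP) lies between the finger pads; the fingertips stand 22 mm ahead of it and the grasp point (between the pads) lies 3 mm ahead of it (r.tips_ahead is the distance from the TCP to the fingertips, in m); z points along the fingers, y is the line along which they close (so a half turn about z gives the same grasp; the last joint's range is limited). The gripper opens to 85 mm and grips with 20 to 120 N. Pads are 22 mm wide; open, the fingers measure 114 mm over their backs; the gripper's body (76 mm by 85 mm) begins 54 mm behind the grasp point. The pads swing forward as they close: fully open they stand 13 mm farther back than shut.
Start: joints at [61.427, 26.849, -2.785, 87.806, 1.381, 65.374, -4.715], TCP at [0.306, -0.602, 0.253] pointing down, gripper open.
Joint ranges: [-148.3, 148.3], [-19.14, 114.17], [-79.39, 73.82], [5.75, 140.21], [-59.74, 239.74], [12.07, 113.84], [-152.46, 152.46]. Speed limits (degrees/s): [147.25, 147.25, 180, 180, 180, 180, 180].

### API

Orientations are given as a 3x3 rotation matrix whose columns are the frame's x, y, z axes.
In Python, from rig import state, viewer, order, r gives the robot as it stands.
- The arm moves only by the tool carry_out, never from a script. Its argument "plan" is a list of rows, each an object of numbers: "tx", "ty", "tz": the shift along the tool's x, y, z in units of 40 mm (1.0 is 40 mm); "turn": the turn about the tool's z in units of 8 degrees (1.0 is 8 degrees); "jaw": the opening, from -1 (shut) to 1 (fully open), so that 0 is half open. In form: [{"tx": .., "ty": .., "tz": .., "turn": .., "jaw": ..}, ...]. A call has 1 to 12 rows; each row shifts and turns the commanded pose from where the row before left it, along the tool's axes as they then stand; what a row does not reach is not made up. A row lasts 1/8 s, in which the tool goes at most 62.5 mm and 10.7 degrees, less where a joint would pass 70% of its speed; a pose out of reach is approached as far as the arm can. A call is refused whole if a number of a shift passes 1 or a number of a turn 1, either way. A call with a gripper value outside its range is refused whole. The fingers move at their own pace and stop on an object; "grip_force" is the grip in N (left out, the last holds). Time passes only in rows, so rows that do not move let the fingers close. It gives the time, the measured TCP pose, the force, the opening and the grip force at its end, in the units of the state.
- state(): the state, without advancing time (a new reading comes with each control period).
- viewer.get_image(name): name is "scene" or "top" or "wrist"; returns the picture (400x640x3 uint8, red, green, blue); there is no depth.
- viewer.get_calibration(name): a dict with "mtx" (3x3 intrinsics, pixels), "rvec" (rotation vector, rad) and "tvec" (3), from world to camera coordinates, as OpenCV has them; the wrist camera has in their place "T_tool_cam" (4x4, takes a point from camera to tool coordinates, whose origin is the TCP and whose axes are the flange's). Camera axes: x right, y down, z forward; pixel columns grow to the right and rows downward; lengths in m; the calibration is good to about 2 mm. A picture is of the moment at which its call begins: read the wrist's pose just before it. get_calibration takes no time and is no camera call.
- order.job_done(): hands the job in; it is judged then, once.
The state is a dict: "clock": time; "joint_positions": joint angles; "qd": joint speeds; "joint_efforts": joint torques, N m; "tcp_pos": TCP position; "eef_rot": TCP orientation; "contact_force": force on the tool from outside, world axes, zero at the start; "torque": the same for the moment, N m; "finger_gap": opening from 0.0 (shut) to 1.0 (fully open); "finger_force": force on a finger pad.
Only numpy, scipy, OpenCV 4.12 (cv2) and the standard library are available. Lean on these libraries where they do the work, as an engineer would, in place of code of your own. Each camera call takes 0.05 s, during which the arm holds its last target. There are 200 camera calls.

### The job

Two stacks of grey twist-lock parts pots stand on the bench, each with one pot nested in a bolted-down lower pot. Take the taller of the two upper pots off its stack by twisting it counter-clockwise (seen from above) while lifting, and stand it upright on the black rubber mat, near its middle; set it down rather than dropping it. Leave the shorter upper pot in its stack.

Things in the scene. Friction and masses are not known exactly. Their poses are not given: they have to be found in the camera images.
- tall_pot: the taller upper pot: grey plastic, round, open-topped, ribbed, loose, 0.09 kg. Origin: centre of its underside, 38 mm above the table at the start; z up its axis. z 0 to 22 mm: narrow foot, nested in the lower pot, with two lugs at the bottom, 46 mm over the tips. z 22 to 82 mm: cylinder 57 mm in diameter (58 over the ribs), wall 3 mm; grip it across there from above, any yaw.
- short_pot: the shorter upper pot, not to be taken: the same grey plastic and shape, but its cylinder is only 35 mm high (z = 22 to 57 mm in its own frame, rim 95 mm above the table at the start). Origin: centre of its underside. It sits in the other stack.
- tall_stand: fixed grey lower pot under the tall pot: flange 76 mm wide, pot 57 mm (bead 62), rim at z 60 mm. Origin: underside centre; z is the stack's axis. Its coarse thread locks the pot against a straight pull (2 mm play). Turn the pot counter-clockwise from above 70 degrees (free at 30 to 50, stop past 125; turns easily), rising at most 1 mm per 7 degrees, then lift 30 mm or more. Clockwise is blocked.
- mat: black rubber mat, square, 120 x 120 x 3 mm, lying fixed on the table to the robot's right. Origin: centre of its underside, at table height; its top is 3 mm above it.
Things that resemble listed ones, but are neither listed nor needed, are in the scene too. Leave any yellow look-alike of the tall_pot alone.

How it is judged:
By the outcome, as a careful person would: the job done as asked, in the order asked, and still so for the second after the job is handed in, with the robot touching nothing.
It also fails if it takes over 45 s, if anything falls off the work surface, if the arm or the gripper's body presses on something with over 40 N, if the wrist force passes 120 N, or if a joint passes its speed limit or range.

## Working session

There is one attempt and no reset: what is moved stays moved. The work goes in short steps, Python scripts to look and compute and a tool call to move; the robot and the scene stay as the last step left them, time stands still between calls to the robot, and variables do not carry over. Pictures are saved under pics/ and viewed, at most 10 in all, crops included, and the job is handed in when it is done.

Besides the shell and the picture viewer there is one more tool, called after ">>>" by a JSON object that holds its "name" and its "arguments", one argument or row to a line. carry_out: Moves the arm, as the interface text tells. Its arguments: {"type":"object","properties":{"plan":{"type":"array","items":{"type":"object","properties":{"tx":{"type":"number"},"ty":{"type":"number"},"tz":{"type":"number"},"turn":{"type":"number"},"jaw":{"type":"number"}}}},"grip_force":{"type":"number"}},"required":["plan"]}

```bash
mkdir -p pics
python3 - <<'E'
from rig import state, viewer, r
import cv2,numpy as np
for n in("scene","top"):
    cv2.imwrite(f"pics/{n}0.png",viewer.get_image(n)[:,:,::-1])
    c=viewer.get_calibration(n);R=cv2.Rodrigues(np.array(c["rvec"],float))[0];print(n,c["mtx"],-R.T@np.array(c["tvec"]).ravel())
s=state();print(s["clock"],s["tcp_pos"],s["eef_rot"],s["finger_gap"]);print(viewer.get_calibration("wrist"))
E
```

```text
scene [[399.74083836   0.         323.02409202]
 [  0.         399.74083836 197.95195916]
 [  0.           0.           1.        ]] [0.03455614 0.51121735 0.78326623]
top [[414.35270771   0.         320.50476302]
 [  0.         414.35270771 203.43517301]
 [  0.           0.           1.        ]] [ 0.21776896 -0.09893692  1.09183807]
0.1 [ 0.30538666 -0.60141864  0.25236   ] [[ 8.91652329e-01  4.52719991e-01 -8.57271909e-04]
 [ 4.52720799e-01 -8.91650939e-01  1.57490671e-03]
 [-5.13955534e-05 -1.79237406e-03 -9.99998392e-01]] 0.999595482424849
{'mtx': array([[329.1202143 ,   0.        , 316.84476726],
       [  0.        , 329.1202143 , 200.15109266],
       [  0.        ,   0.        ,   1.        ]]), 'T_tool_cam': array([[-4.72439823e-04, -9.49457079e-01, -3.13896531e-01,
         8.03503813e-02],
       [ 9.99998977e-01, -2.46622197e-05, -1.43048290e-03,
        -5.37189613e-04],
       [ 1.35044073e-03, -3.13896886e-01,  9.49456119e-01,
        -1.20429265e-01],
       [ 0.00000000e+00,  0.00000000e+00,  0.00000000e+00,
         1.00000000e+00]])}
```

View pics/scene0.png

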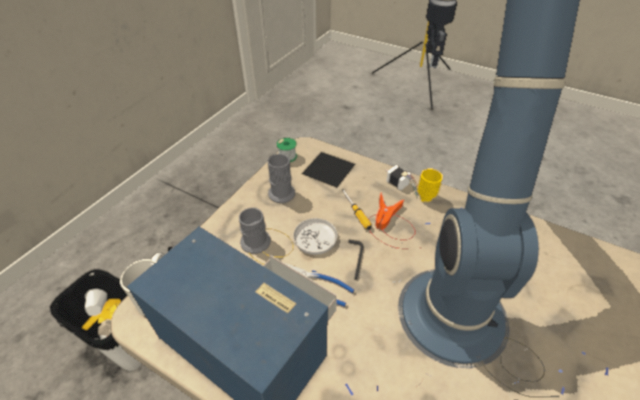

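View pics/top0.png

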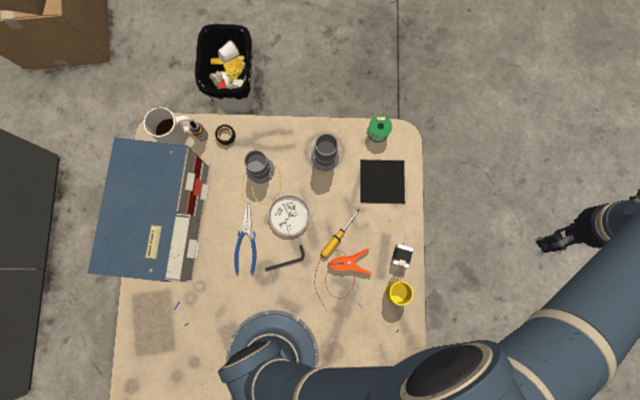

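The tall pot is the stack at top (326,147) and scene (280,160). The short one is at top (257,163), and the mat is at top (382,181).

```bash
cat > h.py <<'E'
import cv2,numpy as np
from rig import state, viewer, r
def cast(n,uv,z,s=None):
    c=viewer.get_calibration(n)
    d=np.append(cv2.undistortPoints(np.array([[uv]],float),c["mtx"],None)[0,0],1)
    if n=="wrist":
        T=c["T_tool_cam"];E=np.array(s["eef_rot"]);o=np.array(s["tcp_pos"])+E@T[:3,3];d=E@T[:3,:3]@d
    else:
        R=cv2.Rodrigues(np.array(c["rvec"],float))[0];o=-R.T@np.array(c["tvec"]).ravel();d=R.T@d
    return (o+d*(z-o[2])/d[2])[:2].round(4)
E
python3 - <<'E'
from h import *
im=cv2.imread("pics/top0.png");m=(im.max(2)<45).astype(np.uint8);m[:, :350]=0;m[:,415:]=0;m[:150]=0;m[215:]=0
c=max(cv2.findContours(m,0,2)[0],key=cv2.contourArea);b=cv2.minAreaRect(c);print(b,[cast("top",p,.003) for p in cv2.boxPoints(b)])
print("mat",cast("top",b[0],.003))
print("tall top",cast("top",(325.5,146.5),.12),"scene",cast("scene",(279.5,160),.12))
print("short",cast("top",(257,161),.095))
cv2.imwrite("pics/crop0.png",cv2.resize(im[110:220,230:420],None,fx=4,fy=4,interpolation=2))
E
```

```text
((382.0, 181.5), (41.0, 42.0), 90.0) [array([ 0.5116, -0.2211]), array([ 0.5146, -0.3353]), array([ 0.4017, -0.3342]), array([ 0.399 , -0.2218])]
mat [ 0.4563 -0.2781]
tall top [ 0.5141 -0.1214] scene [ 0.5217 -0.1229]
short [0.4801 0.0466]
```

View pics/crop0.png

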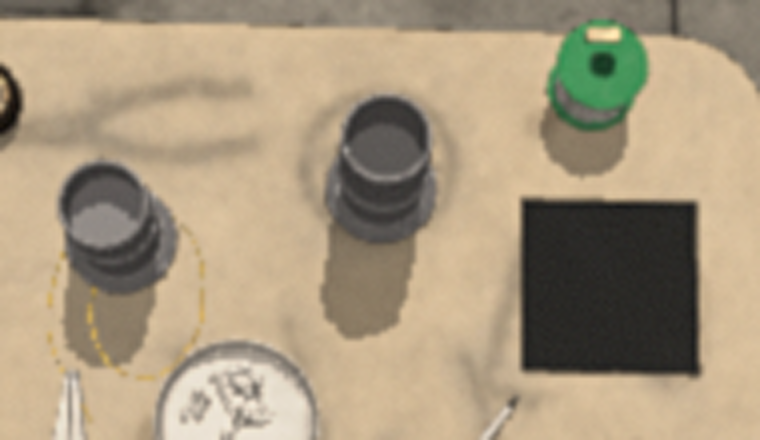

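>>> {"name": "carry_out", "arguments": {
  "plan": [
    {"tx": 0.9, "ty": -0.75},
    {"tx": 0.95, "ty": -0.75},
    {"tx": 0.95, "ty": -0.75},
    {"tx": 0.95, "ty": -0.75},
    {"tx": 0.95, "ty": -0.75},
    {"tx": 0.95, "ty": -0.75},
    {"tx": 0.95, "ty": -0.75},
    {"tx": 0.95, "ty": -0.75},
    {"tx": 0.95, "ty": -0.75},
    {"tx": 0.95, "ty": -0.75},
    {"tx": 0.75, "ty": -0.75},
    {}
  ]
}}

```text
schema error: expected keys tx, ty, tz, turn, jaw
```

Run:
```python
from h import *
s=state();im=viewer.get_image("wrist");cv2.imwrite("pics/w1.png",im[:,:,::-1])
print(s["clock"],s["tcp_pos"],np.round(s["eef_rot"],3).tolist(),s["joint_positions"])
```

```text
0.1 [ 0.30538666 -0.60141864  0.25236   ] [[0.892, 0.453, -0.001], [0.453, -0.892, 0.002], [-0.0, -0.002, -1.0]] [61.42697062 26.89351527 -2.78673609 87.86643259  1.38128949 65.37636527
 -4.71826609]
```

View pics/w1.png

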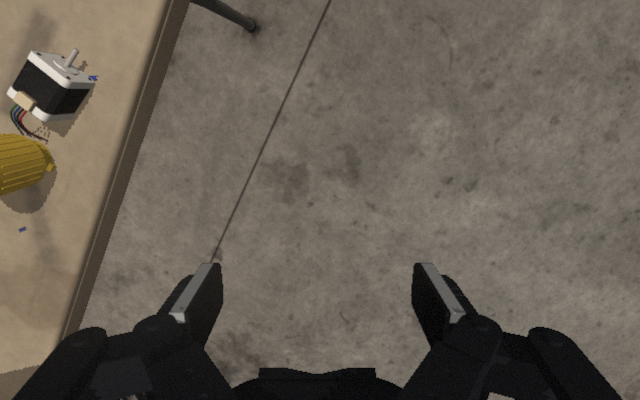

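The move was refused because every row must carry all five keys. The picture shows only the gripper over the floor.

>>> {"name": "carry_out", "arguments": {
  "plan": [
    {"tx": 0.9, "ty": -0.75, "tz": 0, "turn": 0, "jaw": 1},
    {"tx": 0.95, "ty": -0.75, "tz": 0, "turn": 0, "jaw": 1},
    {"tx": 0.95, "ty": -0.75, "tz": 0, "turn": 0, "jaw": 1},
    {"tx": 0.95, "ty": -0.75, "tz": 0, "turn": 0, "jaw": 1},
    {"tx": 0.95, "ty": -0.75, "tz": 0, "turn": 0, "jaw": 1},
    {"tx": 0.95, "ty": -0.75, "tz": 0, "turn": 0, "jaw": 1},
    {"tx": 0.95, "ty": -0.75, "tz": 0, "turn": 0, "jaw": 1},
    {"tx": 0.95, "ty": -0.75, "tz": 0, "turn": 0, "jaw": 1},
    {"tx": 0.95, "ty": -0.75, "tz": 0, "turn": 0, "jaw": 1},
    {"tx": 0.95, "ty": -0.75, "tz": 0, "turn": 0, "jaw": 1},
    {"tx": 0.75, "ty": -0.75, "tz": 0, "turn": 0, "jaw": 1},
    {"tx": 0, "ty": 0, "tz": 0, "turn": 0, "jaw": 1}
  ]
}}

```text
clock: 1.65
tcp_pos: [0.5209, -0.1186, 0.2533]
eef_rot: [[0.888, 0.459, 0.0], [0.459, -0.888, 0.002], [0.001, -0.001, -1.0]]
contact_force: [0.6, -0.1, -0.3]
finger_gap: 0.999
finger_force: 0.0
```

Run:
```python
from h import *
s=state();im=viewer.get_image("wrist");cv2.imwrite("pics/w2.png",im[:,:,::-1])
print(s["clock"],s["tcp_pos"],np.round(s["eef_rot"],3).tolist(),s["joint_positions"])
```

```text
1.65 [ 0.52091147 -0.1186404   0.25325904] [[0.888, 0.459, 0.0], [0.459, -0.888, 0.002], [0.001, -0.001, -1.0]] [ 22.47679231  14.72899275 -16.93210237 106.24207208   4.80810201
  59.7215047  -59.01443749]
```

View pics/w2.png

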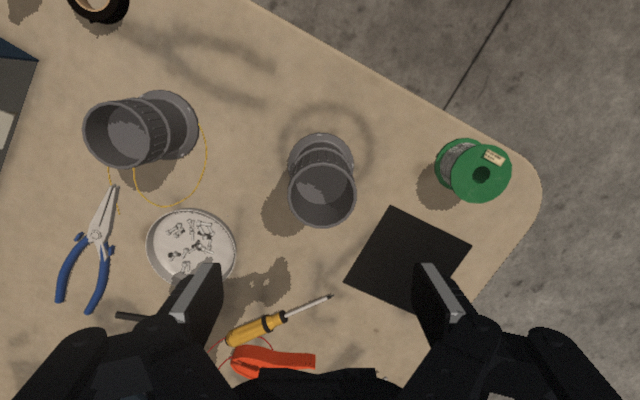

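The tall pot's rim is centred near (322,194). The mat's corners are near (391,206), (471,246) and (344,281).

Run:
```python
from h import *
s=state();E=np.array(s["eef_rot"])
for uv,z in [((322,194),.12),((288,192),.12),((356,192),.12),((320,160),.012),((391,206),.003),((471,246),.003),((344,281),.003)]:
    p=cast("wrist",uv,z,s);d=E.T@np.append(p-s["tcp_pos"][:2],0);print(uv,p,d.round(4)/.04)
```

```text
(322, 194) [ 0.5232 -0.1235] [ 0.0425  0.08   -0.    ]
(288, 192) [ 0.5122 -0.0983] [ 0.085 -0.605  0.   ]
(356, 192) [ 0.5371 -0.147 ] [ 0.085   0.7625 -0.    ]
(320, 160) [ 0.5282 -0.12  ] [ 0.195  0.06  -0.   ]
(391, 206) [ 0.5158 -0.2217] [-1.24    2.1825 -0.    ]
(471, 246) [ 0.516  -0.3374] [-2.555   4.7575 -0.    ]
(344, 281) [ 0.4002 -0.2209] [-3.805   0.8475  0.    ]
```

>>> {"name": "carry_out", "arguments": {
  "plan": [
    {"tx": 0.05, "ty": 0.1, "tz": 0.5, "turn": 0, "jaw": 1},
    {"tx": 0, "ty": 0, "tz": 0.8, "turn": 0, "jaw": 1},
    {"tx": 0, "ty": 0, "tz": 0.8, "turn": 0, "jaw": 1},
    {"tx": 0, "ty": 0, "tz": 0.8, "turn": 0, "jaw": 1},
    {"tx": 0, "ty": 0, "tz": 0.6, "turn": 0, "jaw": 1},
    {"tx": 0, "ty": 0, "tz": 0.35, "turn": 0, "jaw": 1},
    {"tx": 0, "ty": 0, "tz": 0, "turn": 0, "jaw": 1}
  ]
}}

```text
clock: 2.58
tcp_pos: [0.5229, -0.1264, 0.0986]
eef_rot: [[0.892, 0.452, -0.002], [0.452, -0.892, -0.0], [-0.002, -0.001, -1.0]]
contact_force: [-0.6, 0.8, 0.1]
finger_gap: 1.0
finger_force: 0.0
```

>>> {"name": "carry_out", "arguments": {
  "plan": [
    {"tx": 0, "ty": 0, "tz": 0, "turn": 0, "jaw": 0.4},
    {"tx": 0, "ty": 0, "tz": 0, "turn": 0, "jaw": 0},
    {"tx": 0, "ty": 0, "tz": 0, "turn": 0, "jaw": 0},
    {"tx": 0, "ty": 0, "tz": 0, "turn": 0, "jaw": 0},
    {"tx": 0, "ty": 0, "tz": 0, "turn": 0, "jaw": 0},
    {"tx": 0, "ty": 0, "tz": 0, "turn": 0, "jaw": 0}
  ],
  "grip_force": 35
}}

```text
clock: 3.32
tcp_pos: [0.5235, -0.1243, 0.1007]
eef_rot: [[0.891, 0.453, 0.0], [0.453, -0.891, 0.001], [0.0, -0.001, -1.0]]
contact_force: [-2.8, 3.1, 5.3]
finger_gap: 0.67
finger_force: 36.4
```

>>> {"name": "carry_out", "arguments": {
  "plan": [
    {"tx": 0, "ty": 0, "tz": -0.015, "turn": -0.6, "jaw": 0},
    {"tx": 0, "ty": 0, "tz": -0.015, "turn": -0.8, "jaw": 0},
    {"tx": 0, "ty": 0, "tz": -0.015, "turn": -0.8, "jaw": 0},
    {"tx": 0, "ty": 0, "tz": -0.015, "turn": -0.8, "jaw": 0},
    {"tx": 0, "ty": 0, "tz": -0.015, "turn": -0.8, "jaw": 0},
    {"tx": 0, "ty": 0, "tz": 0, "turn": 0, "jaw": 0}
  ]
}}

```text
clock: 4.08
tcp_pos: [0.5228, -0.1254, 0.1026]
eef_rot: [[0.541, 0.841, -0.001], [0.841, -0.541, 0.0], [-0.001, -0.001, -1.0]]
contact_force: [-2.8, 1.5, 1.0]
finger_gap: 0.668
finger_force: 37.6
```

>>> {"name": "carry_out", "arguments": {
  "plan": [
    {"tx": 0, "ty": 0, "tz": -0.015, "turn": -0.8, "jaw": 0},
    {"tx": 0, "ty": 0, "tz": -0.015, "turn": -0.8, "jaw": 0},
    {"tx": 0, "ty": 0, "tz": -0.015, "turn": -0.8, "jaw": 0},
    {"tx": 0, "ty": 0, "tz": -0.015, "turn": -0.8, "jaw": 0},
    {"tx": 0, "ty": 0, "tz": -0.015, "turn": -0.8, "jaw": 0},
    {"tx": 0, "ty": 0, "tz": -0.015, "turn": -0.8, "jaw": 0},
    {"tx": 0, "ty": 0, "tz": -0.015, "turn": -0.8, "jaw": 0},
    {"tx": 0, "ty": 0, "tz": 0, "turn": 0, "jaw": 0}
  ]
}}

```text
clock: 5.08
tcp_pos: [0.5237, -0.1247, 0.1068]
eef_rot: [[-0.208, 0.978, 0.0], [0.978, 0.208, 0.001], [0.001, 0.001, -1.0]]
contact_force: [-1.1, 3.2, -1.0]
finger_gap: 0.671
finger_force: 37.6
```

>>> {"name": "carry_out", "arguments": {
  "plan": [
    {"tx": 0, "ty": 0, "tz": -0.1, "turn": 0, "jaw": 0},
    {"tx": 0, "ty": 0, "tz": -0.1, "turn": 0, "jaw": 0},
    {"tx": 0, "ty": 0, "tz": 0, "turn": 0, "jaw": 0}
  ]
}}

```text
clock: 5.45
tcp_pos: [0.5237, -0.125, 0.1151]
eef_rot: [[-0.209, 0.978, 0.0], [0.978, 0.209, 0.0], [0.0, 0.0, -1.0]]
contact_force: [-1.8, 4.0, 2.0]
finger_gap: 0.672
finger_force: 38.3
```

>>> {"name": "carry_out", "arguments": {
  "plan": [
    {"tx": 0, "ty": 0, "tz": -0.2, "turn": 0, "jaw": 0},
    {"tx": 0, "ty": 0, "tz": -0.3, "turn": 0, "jaw": 0},
    {"tx": 0, "ty": 0, "tz": -0.4, "turn": 0, "jaw": 0},
    {"tx": 0, "ty": 0, "tz": -0.5, "turn": 0, "jaw": 0},
    {"tx": 0, "ty": 0, "tz": -0.5, "turn": 0, "jaw": 0},
    {"tx": 0, "ty": 0, "tz": -0.2, "turn": 0, "jaw": 0},
    {"tx": 0, "ty": 0, "tz": 0, "turn": 0, "jaw": 0}
  ]
}}

```text
clock: 6.32
tcp_pos: [0.5239, -0.1261, 0.1994]
eef_rot: [[-0.209, 0.978, 0.002], [0.978, 0.209, -0.001], [-0.001, 0.001, -1.0]]
contact_force: [0.4, -0.2, -0.9]
finger_gap: 0.67
finger_force: 38.2
```

Run:
```python
from h import *
s=state()
a=viewer.get_image("scene")[120:280,200:440,::-1];cv2.imwrite("pics/s3.png",cv2.resize(a,None,fx=3,fy=3,interpolation=2))
print(s["clock"],s["tcp_pos"],s["joint_positions"],(np.array(s["eef_rot"]).T@(np.array([.4575,-.2785,0])-s["tcp_pos"]*np.array([1,1,0])))/.04)
```

```text
6.325 [ 0.52389892 -0.12605789  0.19935731] [ 38.72219966  21.61113846 -37.24522866 108.29013211  15.82528425
  55.15839599   6.37085721] [-3.37924360e+00 -2.42081492e+00  1.38400155e-03]
```

View pics/s3.png

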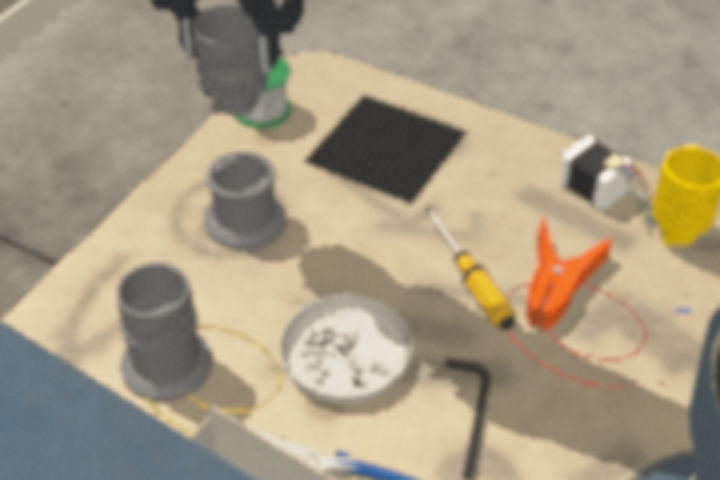

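The pot is held clear of its stack at crop (230,60), and the empty stand is at crop (242,200). The mat is free.

>>> {"name": "carry_out", "arguments": {
  "plan": [
    {"tx": -0.3, "ty": -0.2, "tz": 0, "turn": 0, "jaw": 0},
    {"tx": -0.6, "ty": -0.44, "tz": 0, "turn": 0, "jaw": 0},
    {"tx": -0.7, "ty": -0.5, "tz": 0, "turn": 0, "jaw": 0},
    {"tx": -0.7, "ty": -0.5, "tz": 0, "turn": 0, "jaw": 0},
    {"tx": -0.7, "ty": -0.5, "tz": 0, "turn": 0, "jaw": 0},
    {"tx": -0.38, "ty": -0.28, "tz": 0, "turn": 0, "jaw": 0},
    {"tx": 0, "ty": 0, "tz": 0.5, "turn": 0, "jaw": 0},
    {"tx": 0, "ty": 0, "tz": 0.8, "turn": 0, "jaw": 0},
    {"tx": 0, "ty": 0, "tz": 0.8, "turn": 0, "jaw": 0},
    {"tx": 0, "ty": 0, "tz": 0.6, "turn": 0, "jaw": 0},
    {"tx": 0, "ty": 0, "tz": 0.3, "turn": 0, "jaw": 0},
    {"tx": 0, "ty": 0, "tz": 0, "turn": 0, "jaw": 0}
  ]
}}

```text
clock: 7.88
tcp_pos: [0.4571, -0.2777, 0.0779]
eef_rot: [[-0.21, 0.978, -0.001], [0.978, 0.21, 0.001], [0.001, -0.001, -1.0]]
contact_force: [0.5, 0.8, 0.0]
finger_gap: 0.671
finger_force: 38.2
```

Run:
```python
from h import *
s=state()
a=viewer.get_image("scene")[110:230,240:420,::-1];cv2.imwrite("pics/s4.png",cv2.resize(a,None,fx=4,fy=4,interpolation=2))
print(s["clock"],s["tcp_pos"],s["contact_force"])
```

```text
7.875 [ 0.45710035 -0.27772026  0.07792776] [0.52790836 0.76555977 0.02655013]
```

View pics/s4.png

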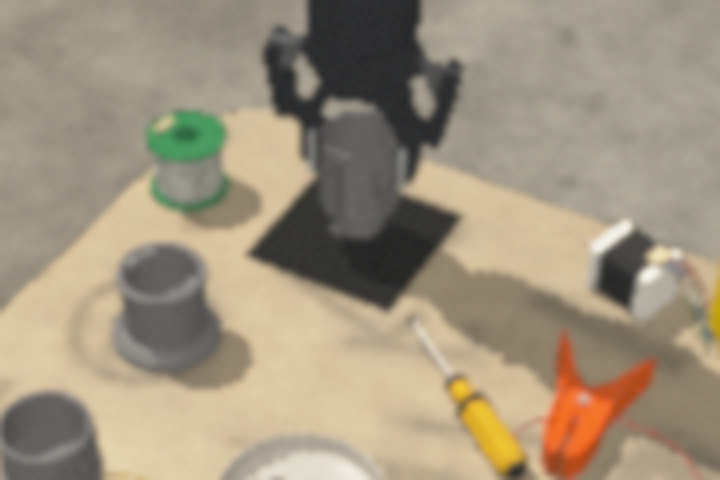

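The pot hangs upright over the mat's middle, crop (358,235). Next I creep down to contact.

>>> {"name": "carry_out", "arguments": {
  "plan": [
    {"tx": 0, "ty": 0, "tz": 0.1, "turn": 0, "jaw": 0},
    {"tx": 0, "ty": 0, "tz": 0.1, "turn": 0, "jaw": 0},
    {"tx": 0, "ty": 0, "tz": 0.04, "turn": 0, "jaw": 0},
    {"tx": 0, "ty": 0, "tz": 0, "turn": 0, "jaw": 0}
  ]
}}

```text
clock: 8.43
tcp_pos: [0.4573, -0.2781, 0.0689]
eef_rot: [[-0.21, 0.978, -0.0], [0.978, 0.21, -0.0], [-0.0, -0.0, -1.0]]
contact_force: [0.0, 0.2, -0.9]
finger_gap: 0.67
finger_force: 38.2
```

>>> {"name": "carry_out", "arguments": {
  "plan": [
    {"tx": 0, "ty": 0, "tz": 0.025, "turn": 0, "jaw": 0},
    {"tx": 0, "ty": 0, "tz": 0.025, "turn": 0, "jaw": 0},
    {"tx": 0, "ty": 0, "tz": 0, "turn": 0, "jaw": 0}
  ]
}}

```text
clock: 8.8
tcp_pos: [0.4573, -0.2781, 0.0669]
eef_rot: [[-0.21, 0.978, -0.0], [0.978, 0.21, 0.0], [0.0, -0.0, -1.0]]
contact_force: [0.8, -0.3, -0.3]
finger_gap: 0.671
finger_force: 38.2
```

>>> {"name": "carry_out", "arguments": {
  "plan": [
    {"tx": 0, "ty": 0, "tz": 0.03, "turn": 0, "jaw": 0},
    {"tx": 0, "ty": 0, "tz": 0, "turn": 0, "jaw": 0}
  ]
}}

```text
clock: 9.05
tcp_pos: [0.4574, -0.2781, 0.0657]
eef_rot: [[-0.21, 0.978, 0.0], [0.978, 0.21, -0.0], [-0.0, 0.0, -1.0]]
contact_force: [0.1, -0.2, -0.6]
finger_gap: 0.667
finger_force: 38.2
```

>>> {"name": "carry_out", "arguments": {
  "plan": [
    {"tx": 0, "ty": 0, "tz": 0.025, "turn": 0, "jaw": 0},
    {"tx": 0, "ty": 0, "tz": 0, "turn": 0, "jaw": 0}
  ]
}}

```text
clock: 9.3
tcp_pos: [0.4575, -0.2782, 0.0656]
eef_rot: [[-0.21, 0.978, -0.0], [0.978, 0.21, -0.001], [-0.001, -0.0, -1.0]]
contact_force: [-2.5, 1.0, 7.1]
finger_gap: 0.674
finger_force: 38.8
```

It is in contact at 7 N up, so I release and retreat.

>>> {"name": "carry_out", "arguments": {
  "plan": [
    {"tx": 0, "ty": 0, "tz": 0, "turn": 0, "jaw": 0.4},
    {"tx": 0, "ty": 0, "tz": 0, "turn": 0, "jaw": 0.7},
    {"tx": 0, "ty": 0, "tz": 0, "turn": 0, "jaw": 1},
    {"tx": 0, "ty": 0, "tz": 0, "turn": 0, "jaw": 1},
    {"tx": 0, "ty": 0, "tz": 0, "turn": 0, "jaw": 1},
    {"tx": 0, "ty": 0, "tz": -0.3, "turn": 0, "jaw": 1},
    {"tx": 0, "ty": 0, "tz": -0.7, "turn": 0, "jaw": 1},
    {"tx": 0, "ty": 0, "tz": -0.9, "turn": 0, "jaw": 1},
    {"tx": 0, "ty": 0, "tz": -0.9, "turn": 0, "jaw": 1},
    {"tx": 0, "ty": 0, "tz": -0.9, "turn": 0, "jaw": 1},
    {"tx": 0, "ty": 0, "tz": -0.5, "turn": 0, "jaw": 1},
    {"tx": 0, "ty": 0, "tz": 0, "turn": 0, "jaw": 1}
  ]
}}

```text
clock: 10.8
tcp_pos: [0.4583, -0.2783, 0.2349]
eef_rot: [[-0.21, 0.978, 0.004], [0.978, 0.21, -0.003], [-0.003, 0.003, -1.0]]
contact_force: [-0.2, 1.1, -0.5]
finger_gap: 1.003
finger_force: 0.0
```

Run:
```python
from h import *
s=state()
a=viewer.get_image("scene")[110:270,200:440,::-1];cv2.imwrite("pics/s5.png",cv2.resize(a,None,fx=3,fy=3,interpolation=2))
print(s["clock"],s["tcp_pos"],s["contact_force"])
```

```text
10.8 [ 0.45831425 -0.27831277  0.23492893] [-0.18412602  1.08951319 -0.54957388]
```

View pics/s5.png

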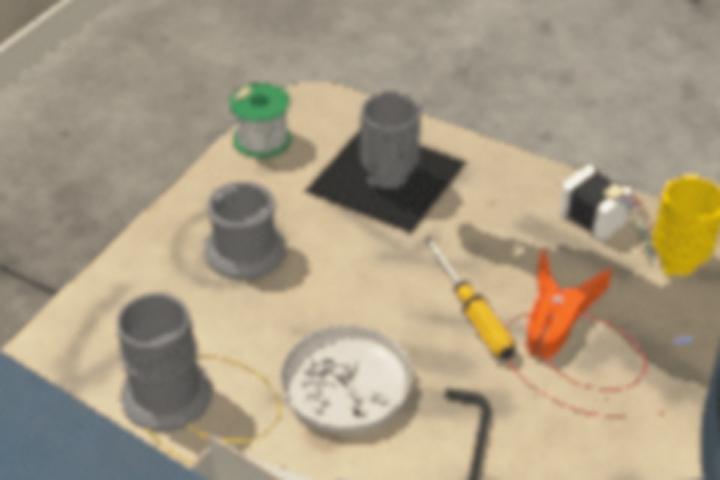

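The pot stands upright at the mat's middle, crop (390,140). The short pot is still in its stack and the gripper is clear.

```bash
python3 -c "
from rig import order;print(order.job_done())"
```

```text
the job is handed in; nothing more can be done
None
```

The tall pot was twisted off its stack and set down upright near the middle of the mat, the short pot was left in its stack, and the job was handed in at about 11 s.

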